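# Punch-mark a ballasted swing lever at its balance point

### The arm

A 6-joint arm with a two-finger parallel gripper is mounted at the origin on a cart in front of the work surface, level with it; the furniture and walls round the work are solid. World frame = base frame: x ahead of the robot, y to its left, z up, the work surface at z = 0. Lengths are in m, angles in rad, forces in N, time in s.
With the tool pointing down it reaches from about 0.325 to 0.9 m from the base axis. Payload 3.5 kg.
Tool frame: the origin (TCP) lies on the mounting face of the last link; the fingertips stand 173 mm ahead of it and the grasp point (between the pads) lies 155 mm ahead of it; z points along the fingers, y is the line along which they close (so a half turn about z gives the same grasp; the last joint's range is limited). The gripper opens to 85 mm and grips with 20 to 120 N. Pads are 22 mm wide; open, the fingers measure 114 mm over their backs; the gripper's body (76 mm by 85 mm) begins 54 mm behind the grasp point. The pads swing forward as they close: fully open they stand 13 mm farther back than shut.
Start: joints at [-1.369, 0.276, -0.026, 1.268, 0, 1.467], TCP at [0.188, -0.596, 0.405] pointing down, gripper open.
Joint ranges: [-3.12, 3.12], [-0.85, 1.88], [-1.08, 1.24], [-1.95, 2.15], [-1.57, 1.53], [-3.14, 3.14]. Speed limits (rad/s): [2.57, 2.57, 3.14, 3.14, 3.14, 3.14].

### API

Orientations are given as a unit quaternion [w, x, y, z].
In Python, from workcell import telemetry, viewer, order gives the robot as it stands.
- The arm moves only by the tool play_rows, never from a script. Its argument "moves" is a list of rows, each a list of 3 entries, a list of its own where there are three numbers: the shift along the tool's x, y, z in mm, then the turn, a rotation vector about the tool's x, y, z in degrees, then the finger opening in mm, from 0 to 85.4. A call has 1 to 20 rows; each row shifts and turns the commanded pose from where the row before left it, along the tool's axes as they then stand; what a row does not reach is not made up. A row lasts 1/8 s, in which the tool goes at most 62.5 mm and 10.7 degrees, less where a joint would pass 70% of its speed; a pose out of reach is approached as far as the arm can. A call with a gripper value outside its range is refused whole. The fingers move at their own pace and stop on an object; the grip force is fixed at half the most. Time passes only in rows, so rows that do not move let the fingers close. It gives the time, the measured TCP pose, the force, the opening and the grip force at its end, in the units of the state.
- telemetry.observe(): the state, without advancing time (a new reading comes with each control period).
- viewer.snapshot(name): name is "scene" or "top" or "wrist"; returns the picture (384x512x3 uint8, red, green, blue); there is no depth.
- viewer.camera_params(name): a dict with "K" (3x3 intrinsics, pixels), "D" ([k1, k2, p1, p2, k3] as OpenCV has them; the pictures are not rectified), "rvec" (rotation vector, rad) and "tvec" (3), from world to camera coordinates, as OpenCV has them; the wrist camera has in their place "T_tool_cam" (4x4, takes a point from camera to tool coordinates, whose origin is the TCP and whose axes are the flange's). Camera axes: x right, y down, z forward; pixel columns grow to the right and rows downward; lengths in m; the calibration is good to about 2 mm. A picture is of the moment at which its call begins: read the wrist's pose just before it. camera_params takes no time and is no camera call.
- order.close_job(): hands the job in; it is judged then, once.
The state is a dict: "time_s": time; "joint_positions": joint angles; "dq": joint speeds; "joint_torque": joint torques, N m; "position": TCP position; "eef_rot": TCP orientation; "force": force on the tool from outside, world axes, zero at the start; "moment": the same for the moment, N m; "opening": opening from 0.0 (shut) to 1.0 (fully open); "grasp_force": force on a finger pad.
Only numpy, scipy, OpenCV 4.12 (cv2) and the standard library are available. Lean on these libraries where they do the work, as an engineer would, in place of code of your own. Each camera call takes 0.05 s, during which the arm holds its last target. There are 200 camera calls.

### The job

Punch-mark the lopsided swing lever at its balance point: first draw the knob of the spring punch back until its catch holds it cocked, then find the lever's balance point by trial lifts, lift it off the wooden rack level by that point and, still holding it there, lay it across the narrow two-pronged fork with your grip between the prongs, so that it stays level by itself. Once you have let go, press the trip button so that the punch strikes the lever, and leave the lever lying level in the fork. Do not let the lever fall onto the bench or knock the spark plugs and the bearing ring about.

Things in the scene. Friction and masses are not known exactly. Their poses are not given: they have to be found in the camera images.
- swing_lever: the lever: a straight smooth steel tube, 22 mm thick, 340 mm long, about 0.5 kg, in the rack at the start; origin on its axis, 170 mm from either end; y axis along the tube to the boss; it may roll about it. A lead slug hidden inside makes it lopsided: its balance point may lie from y = -85 to +95 mm. Slippery: gripped far from that point it droops
- boss_end (a point): centre of the lever's boss end: the dark boss there is 40 mm in diameter and takes up the last 32 mm of the length; the other (-y) end has a thin dark cap, 25 mm in diameter and 12 mm long
- rack: a low wooden rack, 90 x 290 mm, fixed to the bench; origin at the centre of its underside; two V blocks (16 mm thick, at y = -125 and +125 mm, about 69 mm high) hold the tube along the rack's y axis, the tube's axis 70 mm above the bench; between them only the 12 mm base plate lies under the tube
- stand: the grey punch stand, fixed; origin on the bench under the fork; x from the fork to the column (away from the robot), y along the fork (as the tube must lie), z up. Base plate 14 mm thick, x -40 to 130, y -55 to 55 mm. The spring punch lies in the plane y = 0 behind the fork; its line runs from the fork point up and away (x 0.77, z 0.64), 50 degrees from vertical
- fork (a point): where the axis of a seated tube lies, midway between the prongs, 115 mm above the bench; axes as stand. Two 5 mm steel V prongs, 32 mm clear between them (outer faces at y -21 and 21 mm): the balance point must lie between them. Free space between the prongs for fingertips, down to the base. The V walls slope 45 degrees and end at the height of this point, 21 mm to either side in x
- housing_nose (a point): front end of the punch housing on the punch's line, 57 mm from the fork point. The housing (33 mm wide in y, 26 mm deep) runs from here to 109 mm along the line and overhangs the fork: an upright gripper laying the tube hits it. Lean the tool 35 to 45 degrees towards the stand's -x (fingers pointing down and to +x), bring it in and take it out along its own axis
- knob (a point): centre of the black ball knob, 30 mm in diameter, on the upper end of the 10 mm striker rod, 130 mm along the punch's line from the fork point when home; its z axis points along the line, up and away from the fork: the way it is drawn. Cocked, its top stands 240 mm above the bench: carry the lever over it or round it
- striker (a joint): travel of the striker (m): 0 home, 0.045 held by the catch, 0.052 end. Takes 5 N at first, 10 to 14 N at the end; the catch drops in at 0.046: draw to about 0.050, then let it back. Home, its point stands 8 mm from the fork point and is in the tube's way (a seated tube stops it at 3 mm); cocked, 53 mm
- button (a point): centre of the top face of the round steel trip button (20 mm diameter) on top of the housing, 86 mm along the punch's line from the fork point and 30 mm off it; its x axis points into the housing (down and to the stand's +x, 40 degrees from vertical): the way it is pressed
- sear (a joint): travel of the trip button (m): 0 out, 0.010 fully in; releases the cocked striker at 0.006 to 0.008, needs 4 to 8 N, springs back when let go; fully in, its top still stands 7 mm above the housing
- bearing_ring: bystander: a steel bearing ring, 74 mm across, 15 mm high, lying flat; origin at the centre of its underside
- spark_plug_0: bystander: a spark plug lying on the bench, 20 x 90 mm; origin under its middle
- spark_plug_1: bystander: a second spark plug lying on the bench, 20 x 90 mm; origin under its middle

How it is judged:
On the way, in this order (a step that is already met when the one before it is completed fails the run):
1. the punch is cocked: its striker is held back by the catch, and the knob is let go (value of joint striker above 0.042 m and contact force between the fingers and stand below 0.2 N), for 0.2 s.
2. the lever is held clear of the rack, level within 7 degrees (height (world z) of swing_lever above 0.11 m and contact force between swing_lever and rack below 0.05 N and contact force between swing_lever and the fingers above 1 N and angle between swing_lever's own y axis and vertical between 1.449 and 1.693 rad), for 0.3 s.
3. the lever is lowered to the fork held at its balance point: the grip is between the prongs (within 18 mm of their middle) (contact force between swing_lever and the fingers above 1 N and y of the grasp point in the frame of fork between -0.018 and 0.018 m and x of the grasp point in the frame of fork between -0.03 and 0.03 m and z of the grasp point in the frame of fork between -0.03 and 0.03 m), for 0.1 s.
4. the lever lies level in the fork by itself, let go, with the punch still cocked (value of joint striker above 0.042 m and contact force between swing_lever and the arm below 0.05 N and contact force between swing_lever and the fingers below 0.05 N and contact force between swing_lever and stand above 2 N and angle between swing_lever's own y axis and vertical between 1.5 and 1.642 rad and linear speed of swing_lever below 0.02 m/s), for 0.4 s.
At the end, for the whole second after the job is handed in: The lever lies at rest in the fork, along it and level within 4 degrees, its axis within 12 mm of the fork point, and the fired striker's point rests against it (striker stopped by the tube, at 1 to 8 mm) (value of joint striker between 0.0012 and 0.008 m and contact force between swing_lever and stand above 2 N and x of swing_lever in the frame of fork between -0.012 and 0.012 m and z of swing_lever in the frame of fork between -0.01 and 0.01 m and angle between the y axis of swing_lever and the y axis of fork, either way round below 0.07 rad and linear speed of swing_lever below 0.02 m/s); the robot touches nothing.
It fails at once if the lever falls onto the bench (height (world z) of swing_lever below 0.045 m).
It fails at once if the bearing ring is knocked away (30 mm) (distance of bearing_ring from where it was at the start of the episode above 0.03 m).
It fails at once if a spark plug is knocked away (30 mm) (distance of any of spark_plug_0, spark_plug_1 from where it was at the start of the episode above 0.03 m).
It also fails if it takes over 72 s, if anything falls off the work surface, if the arm or the gripper's body presses on something with over 40 N, if the wrist force passes 120 N, or if a joint passes its speed limit or range.

## Working session

There is one attempt and no reset: what is moved stays moved. The work goes in short steps, Python scripts to look and compute and a tool call to move; the robot and the scene stay as the last step left them, time stands still between calls to the robot, and variables do not carry over. Pictures are saved under pics/ and viewed, at most 10 in all, crops included, and the job is handed in when it is done.

Besides the shell and the picture viewer there is one more tool, called after "Emit:" by a JSON object that holds its "name" and its "arguments". play_rows: Moves the arm, as the interface text tells. Its arguments: {"type":"object","properties":{"moves":{"type":"array","items":{"type":"array"}}},"required":["moves"]}

```bash
ls; mkdir -p pics; python3 - <<'E'
from workcell import telemetry, viewer
import cv2,numpy as np
np.set_printoptions(precision=4,suppress=True)
print(telemetry.observe())
for n in("scene","top"):
    im=viewer.snapshot(n); cv2.imwrite(f"pics/{n}0.png",cv2.resize(im[:,:,::-1],(800,600),interpolation=cv2.INTER_CUBIC))
    print(n,viewer.camera_params(n))
print(viewer.camera_params("wrist"))
E
```

```text
pics
{'time_s': 0.0, 'joint_positions': array([-1.3694,  0.2772, -0.0279,  1.268 ,  0.    ,  1.4674]), 'dq': array([ 0.0001, -0.001 ,  0.0008,  0.0011,  0.0024,  0.0006]), 'joint_torque': array([  0.0039, -44.5506,  29.5204,   0.0163,   0.0002,  -0.    ]), 'position': array([ 0.1875, -0.5958,  0.4036]), 'eef_rot': array([-0.0011,  0.9884,  0.1518, -0.    ]), 'force': array([-0.4686,  0.3952,  0.0147]), 'moment': array([ 0.0681, -0.0223, -0.0054]), 'grasp_force': 0.0, 'opening': 0.9939413364115247}
scene {'K': array([[425.7782,   0.    , 252.4742],
       [  0.    , 425.7782, 192.1894],
       [  0.    ,   0.    ,   1.    ]]), 'D': array([-0.0277,  0.    ,  0.    ,  0.    ,  0.    ]), 'rvec': array([ 1.5192, -2.3192,  0.6326]), 'tvec': array([0.1933, 0.5618, 0.8592])}
top {'K': array([[494.1449,   0.    , 264.5277],
       [  0.    , 494.1449, 194.3389],
       [  0.    ,   0.    ,   1.    ]]), 'D': array([0.0336, 0.    , 0.    , 0.    , 0.    ]), 'rvec': array([ 2.1186, -2.1713,  0.0767]), 'tvec': array([-0.0285,  0.6292,  1.2991])}
{'K': array([[334.1901,   0.    , 255.8335],
       [  0.    , 334.1901, 192.1518],
       [  0.    ,   0.    ,   1.    ]]), 'D': array([0.0044, 0.    , 0.    , 0.    , 0.    ]), 'T_tool_cam': array([[-0.0004, -0.9522, -0.3054,  0.0776],
       [ 1.    , -0.0004, -0.0001, -0.0016],
       [-0.    , -0.3054,  0.9522,  0.0313],
       [ 0.    ,  0.    ,  0.    ,  1.    ]])}
```

View pics/scene0.png

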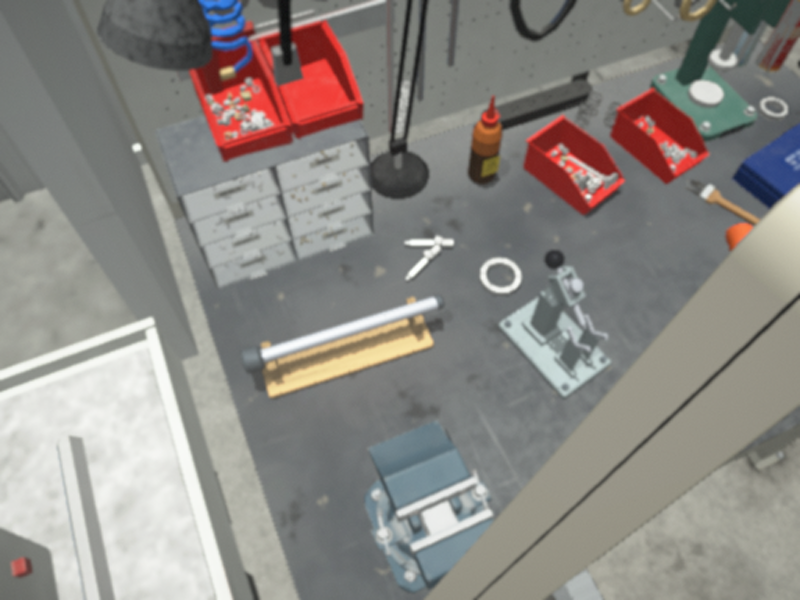

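View pics/top0.png

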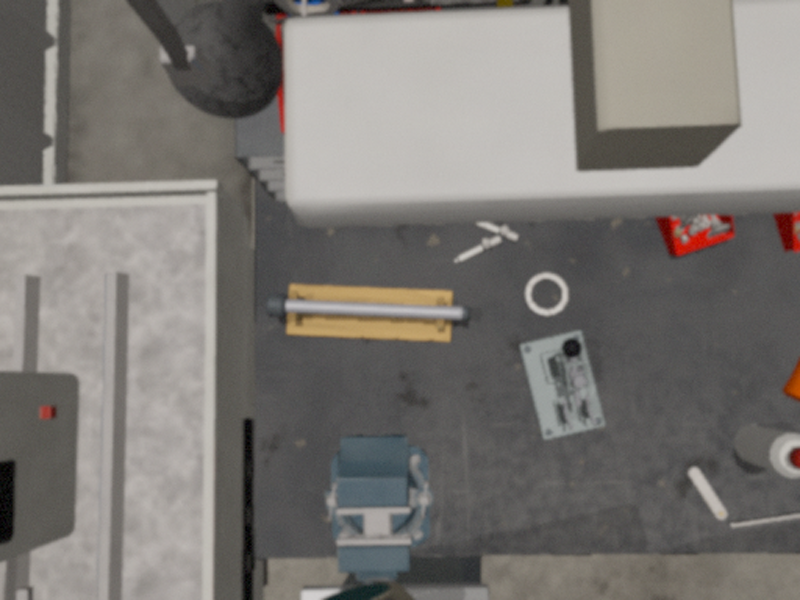

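The pictures show the rack with the lever (boss at left, top picture about (277,306), cap end (467,313)). The stand plate corners are at (520,343), (581,330), (606,427) and (543,439), with the knob at (571,347). The ring is near (546,294) and the plugs near (478,250) and (497,230).

```bash
cat > h.py <<'E'
from workcell import telemetry, viewer
import cv2,numpy as np
from scipy.spatial.transform import Rotation as R
np.set_printoptions(precision=4,suppress=True)
def camT(n,st=None):
    p=viewer.camera_params(n)
    if n!="wrist":
        M=np.eye(4);M[:3,:3]=cv2.Rodrigues(p["rvec"])[0];M[:3,3]=p["tvec"];return p,np.linalg.inv(M)
    T=np.eye(4);q=st["eef_rot"];T[:3,:3]=R.from_quat(q,scalar_first=True).as_matrix();T[:3,3]=st["position"]
    return p,T@p["T_tool_cam"]
def ray(p,T,uv):
    x=cv2.undistortPoints(np.array([[uv]],float),p["K"],p["D"])[0,0]
    return T[:3,3],T[:3,:3]@np.array([*x,1])
def atz(p,T,uv,z):
    o,d=ray(p,T,uv);return o+d*(z-o[2])/d[2]
def proj(p,T,X):
    M=np.linalg.inv(T);return cv2.projectPoints(np.atleast_2d(np.array(X,float)),cv2.Rodrigues(M[:3,:3])[0],M[:3,3],p["K"],p["D"])[0][:,0]
def tri(obs):
    A=0;b=0
    for p,T,uv in obs:
        o,d=ray(p,T,uv);d=d/np.linalg.norm(d);P=np.eye(3)-np.outer(d,d);A=A+P;b=b+P@o
    return np.linalg.solve(A,b)
E
python3 - <<'E'
from h import *
s=1.5625
p,T=camT("top");ps,Ts=camT("scene")
f=lambda u,z:atz(p,T,np.array(u)/s,z)
g=lambda u,z:atz(ps,Ts,np.array(u)/s,z)
print("stand top",[f(u,.014) for u in[(520,343),(581,330),(606,427),(543,439)]])
print("stand scene",[g(u,.014) for u in[(500,323),(549,293),(609,362),(565,394)]])
print("rack",[f(u,.012) for u in[(288,285),(453,290),(451,342),(286,338)]])
print("tube",[f(u,.07) for u in[(268,306),(468,313)]],[g(u,.07) for u in [(245,358),(443,302)]])
print("knob",tri([(p,T,np.array((571,347))/s),(ps,Ts,np.array((554,259))/s)]))
print("ring",f((546,294),.01),"plugs",f((478,250),.01),f((497,230),.01))
print("cams",T[:3,3],Ts[:3,3])
E
```

```text
stand top [array([ 0.5571, -0.2266,  0.014 ]), array([ 0.577 , -0.3322,  0.014 ]), array([ 0.4108, -0.3663,  0.014 ]), array([ 0.3925, -0.2592,  0.014 ])]
stand scene [array([ 0.5542, -0.2293,  0.014 ]), array([ 0.5731, -0.3382,  0.014 ]), array([ 0.4144, -0.3619,  0.014 ]), array([ 0.3942, -0.2643,  0.014 ])]
rack [array([0.67  , 0.1782, 0.012 ]), array([ 0.6531, -0.1134,  0.012 ]), array([ 0.5618, -0.1073,  0.012 ]), array([0.5761, 0.1821, 0.012 ])]
tube [array([0.6269, 0.2006, 0.07  ]), array([ 0.6061, -0.1365,  0.07  ])] [array([0.6365, 0.1945, 0.07  ]), array([ 0.6035, -0.1398,  0.07  ])]
knob [ 0.538  -0.2841  0.2003]
ring [ 0.6418 -0.2753  0.01  ] plugs [ 0.7233 -0.1594  0.01  ] [ 0.7581 -0.194   0.01  ]
cams [ 0.4796 -0.0953  1.3584] [0.1135 0.1537 1.027 ]
```

Emit:
{"name": "play_rows", "arguments": {"moves": [[[42.7,-19.2,-5],[0,0,0],85],[[42.7,-19.2,-5],[0,0,0],85],[[42.7,-19.2,-5],[0,0,0],85],[[42.7,-19.2,-5],[0,0,0],85],[[42.7,-19.2,-5],[0,0,0],85],[[42.7,-19.2,-5],[0,0,0],85],[[42.7,-19.2,-5],[0,0,0],85],[[42.7,-19.2,-5],[0,0,0],85],[[42.7,-19.2,-5],[0,0,0],85],[[42.7,-19.2,-5],[0,0,5.8],85],[[0,0,0],[0,0,0],85],[[0,0,0],[0,0,0],85]]}}

```text
time_s: 1.6
position: [0.537, -0.2849, 0.4541]
eef_rot: [-0.0, 0.995, 0.102, -0.001]
force: [-0.1, -0.4, -0.6]
opening: 0.996
grasp_force: 0.0
```

```bash
python3 - <<'E'
from h import *
st=telemetry.observe(); im=viewer.snapshot("wrist")
print(st["time_s"],st["position"],st["eef_rot"],st["force"])
p,T=camT("wrist",st)
a=np.arctan2(.034,.163);xs=np.array([np.cos(a),np.sin(a),0]);ys=np.array([-xs[1],xs[0],0]);F=np.array([.440,-.3055,.115]);z=np.array([0,0,1])
L=.77*xs+.64*z
pts=[F,F+.13*L,F+.086*L+.03*(.77*z-.64*xs)]+[F-[0,0,.101]+x*xs+y*ys for x,y in[(-.04,-.055),(-.04,.055),(.13,.055),(.13,-.055)]]
uv=proj(p,T,pts);print(uv)
b=cv2.resize(im[:,:,::-1],(800,600),interpolation=cv2.INTER_CUBIC)
for u in uv: cv2.drawMarker(b,tuple(int(v*1.5625) for v in u),(0,0,255),0,10,1)
cv2.imwrite("pics/w1.png",b)
E
```

```text
1.6 [ 0.537  -0.2849  0.4541] [-0.0002  0.9948  0.1021 -0.0007] [-0.0587 -0.4141 -0.6013]
[[258.0175 263.1138]
 [258.7464 197.6575]
 [258.6182 260.6061]
 [297.9609 251.3848]
 [217.2183 251.4739]
 [212.0069 125.0323]
 [303.195  124.8953]]
```

View pics/w1.png

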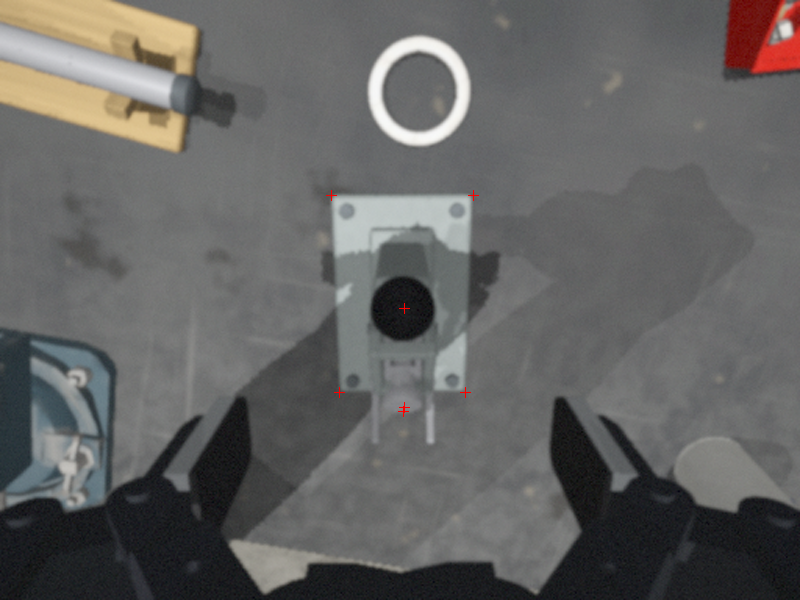

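Emit:
{"name": "play_rows", "arguments": {"moves": [[[3,0,35],[0,0,0],85],[[0,0,35],[0,0,0],60],[[0,0,17],[0,0,0],50],[[0,0,10],[0,0,0],45],[[0,0,0],[0,0,0],20],[[0,0,0],[0,0,0],20],[[0,0,0],[0,0,0],20],[[0,0,0],[0,0,0],20],[[0,0,0],[0,0,0],20]]}}

```text
time_s: 2.78
position: [0.5401, -0.2847, 0.358]
eef_rot: [0.001, 0.995, 0.101, -0.0]
force: [-2.4, -4.3, -3.8]
opening: 0.312
grasp_force: 59.4
```

Emit:
{"name": "play_rows", "arguments": {"moves": [[[3.9,0,-3.2],[0,0,0],15],[[3.9,0,-3.2],[0,0,0],15],[[3.9,0,-3.2],[0,0,0],15],[[3.9,0,-3.2],[0,0,0],15],[[3.9,0,-3.2],[0,0,0],15],[[3.9,0,-3.2],[0,0,0],15],[[3.9,0,-3.2],[0,0,0],15],[[3.9,0,-3.2],[0,0,0],15],[[3.9,0,-3.2],[0,0,0],15],[[3.9,0,-3.2],[0,0,0],15],[[0,0,0],[0,0,0],15]]}}

```text
time_s: 4.15
position: [0.575, -0.2777, 0.3861]
eef_rot: [-0.0, 0.995, 0.1, -0.007]
force: [-8.5, -4.7, -2.7]
opening: 0.317
grasp_force: 63.1
```

Emit:
{"name": "play_rows", "arguments": {"moves": [[[2.3,0,-1.9],[0,0,0],15],[[2.3,0,-1.9],[0,0,0],15],[[0,0,0],[0,0,0],15]]}}

```text
time_s: 4.53
position: [0.5805, -0.2762, 0.3913]
eef_rot: [0.0, 0.995, 0.101, -0.005]
force: [-9.4, -7.8, -7.0]
opening: 0.319
grasp_force: 62.7
```

Emit:
{"name": "play_rows", "arguments": {"moves": [[[-2.5,0,2.1],[0,0,0],15],[[-2.5,0,2.1],[0,0,0],15],[[-2.0,0,1.7],[0,0,0],15],[[0,0,0],[0,0,0],15]]}}

```text
time_s: 5.03
position: [0.5744, -0.2775, 0.3867]
eef_rot: [0.0, 0.995, 0.101, -0.003]
force: [-5.7, -5.1, -5.1]
opening: 0.312
grasp_force: 63.0
```

Emit:
{"name": "play_rows", "arguments": {"moves": [[[-1.9,0,1.6],[0,0,0],15],[[0,0,0],[0,0,0],15],[[0,0,0],[0,0,0],60],[[0,0,0],[0,0,0],80],[[0,0,0],[0,0,0],80],[[0,0,-20],[0,0,0],80],[[0,0,-40],[0,0,0],80],[[0,0,-40],[0,0,0],80]]}}

```text
time_s: 6.02
position: [0.5743, -0.2769, 0.487]
eef_rot: [-0.0, 0.995, 0.102, 0.0]
force: [1.3, 0.0, -0.6]
opening: 0.937
grasp_force: 0.0
```

```bash
python3 - <<'E'
from h import *
st=telemetry.observe(); im=viewer.snapshot("wrist")
print(st["time_s"],st["position"],st["eef_rot"],st["force"])
p,T=camT("wrist",st)
a=np.arctan2(.034,.163);xs=np.array([np.cos(a),np.sin(a),0]);ys=np.array([-xs[1],xs[0],0]);F=np.array([.440,-.3055,.115]);z=np.array([0,0,1])
L=.77*xs+.64*z
uv=proj(p,T,[F+.13*L,F+.175*L]);print(uv)
im=im[:,:,::-1]
g=im.max(2)
# dark blob near
m=(g<45).astype(np.uint8);n,l,s,c=cv2.connectedComponentsWithStats(m)
for i in range(1,n):
    if s[i,4]>300: print(s[i],c[i])
E
```

```text
6.025 [ 0.5743 -0.2769  0.487 ] [-0.0004  0.9948  0.1018  0.0001] [ 1.3147  0.0242 -0.5834]
[[258.6786 228.579 ]
 [258.9969 200.8903]]
[ 239  182   38   39 1176] [257.4906 200.5765]
[    0   252   512   132 26963] [255.3928 344.4004]
```

Emit:
{"name": "play_rows", "arguments": {"moves": [[[17.6,-49.8,0],[0,0,0],85],[[17.6,-49.8,0],[0,0,0],85],[[17.6,-49.8,0],[0,0,0],85],[[17.6,-49.8,0],[0,0,0],85],[[17.6,-49.8,0],[0,0,0],85],[[17.6,-49.8,0],[0,0,0],85],[[0,0,22.4],[0,0,-10.6],85],[[0,0,22.4],[0,0,-10.6],85],[[0,0,22.4],[0,0,-10.6],85],[[0,0,22.4],[0,0,-10.6],85],[[0,0,22.4],[0,0,-10.6],85],[[0,0,22.4],[0,0,-10.6],85],[[0,0,22.4],[0,0,-10.6],85],[[0,0,0],[0,0,0],85],[[0,0,0],[0,0,0],85]]}}

```text
time_s: 7.95
position: [0.6176, 0.0368, 0.3302]
eef_rot: [0.0, 0.733, 0.68, 0.001]
force: [0.1, 0.7, -0.7]
opening: 0.992
grasp_force: 0.0
```

```bash
python3 - <<'E'
from h import *
st=telemetry.observe(); im=viewer.snapshot("wrist")
print(st["time_s"],st["position"],st["eef_rot"],st["force"],st["moment"])
p,T=camT("wrist",st)
A=np.array([.6269,.2006,.07]);B=np.array([.6061,-.1365,.07]);u=(A-B)/np.linalg.norm(A-B);C=(A+B)/2
uv=proj(p,T,[C+u*v for v in(-.17,-.158,0,.138,.17)]);print(uv)
b=cv2.resize(im[:,:,::-1],(800,600),interpolation=cv2.INTER_CUBIC)
for w in uv: cv2.drawMarker(b,tuple(int(v*1.5625) for v in w),(0,0,255),0,10,1)
cv2.imwrite("pics/w2.png",b)
E
```

```text
7.95 [0.6176 0.0368 0.3302] [0.0004 0.733  0.6802 0.0006] [ 0.1185  0.7478 -0.716 ] [ 0.0285 -0.0299  0.016 ]
[[258.5209 387.273 ]
 [258.3699 376.5912]
 [255.9657 206.4932]
 [252.9249  -8.626 ]
 [252.0247 -72.3064]]
```

View pics/w2.png

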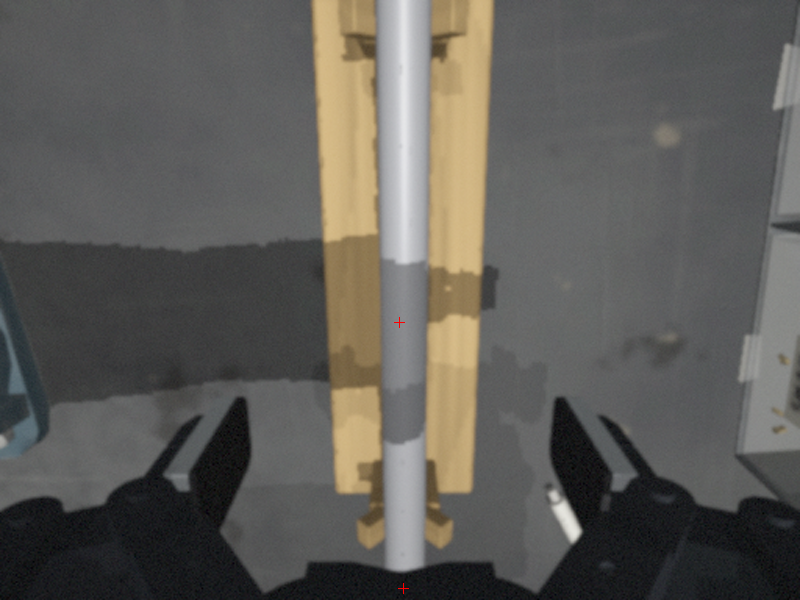

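Emit:
{"name": "play_rows", "arguments": {"moves": [[[0,0,40],[0,0,0],70],[[0,0,40],[0,0,0],50],[[0,0,20],[0,0,0],45],[[0,0,5],[0,0,0],45],[[0,0,0],[0,0,0],15],[[0,0,0],[0,0,0],15],[[0,0,0],[0,0,0],15],[[0,0,0],[0,0,0],15]]}}

```text
time_s: 9.0
position: [0.6188, 0.0366, 0.2262]
eef_rot: [0.002, 0.732, 0.681, 0.002]
force: [4.0, -0.1, 4.3]
opening: 0.234
grasp_force: 59.4
```

```bash
python3 -c "
from h import *
s=telemetry.observe();print(s['position'],s['force'],s['moment'],s['opening'])"
```

```text
[0.6188 0.0366 0.2262] [ 4.0118 -0.084   4.2756] [-0.088  -0.6961 -0.0183] 0.2343615442036063
```

Emit:
{"name": "play_rows", "arguments": {"moves": [[[0,0,-5],[0,0,0],15],[[0,0,-5],[0,0,0],15],[[0,0,-3],[0,0,0],15],[[0,0,0],[0,0,0],15],[[0,0,0],[0,0,0],15]]}}

```text
time_s: 9.62
position: [0.6166, 0.0368, 0.2366]
eef_rot: [-0.001, 0.732, 0.681, -0.001]
force: [-0.3, 0.2, -5.6]
opening: 0.24
grasp_force: 58.8
```

```bash
python3 -c "
from h import *
s=telemetry.observe();print(s['position'],s['force'],s['moment'],s['opening'])
b=viewer.snapshot('wrist')[:,:,::-1]
b=np.hstack([b[:,190:320],viewer.snapshot('scene')[150:342,140:310,::-1].repeat(2,0).repeat(2,1)])
cv2.imwrite('pics/l1.png',b);print(b.shape)"
```

```text
[0.6166 0.0368 0.2366] [-0.3257  0.2493 -5.6488] [-0.1347  0.0206  0.0379] 0.23977249464252828
(384, 470, 3)
```

View pics/l1.png

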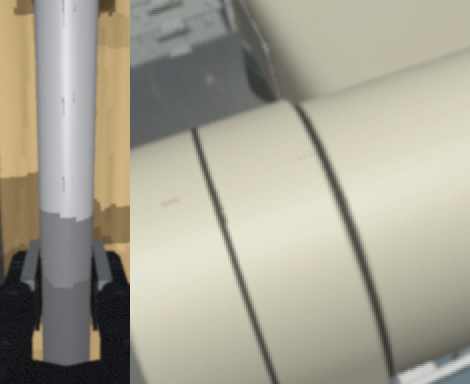

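Emit:
{"name": "play_rows", "arguments": {"moves": [[[0,0,5],[0,0,0],15],[[0,0,6],[0,0,0],15],[[0,0,0],[0,0,0],45],[[0,0,0],[0,0,0],45],[[17,0,0],[0,0,0],45],[[17,0,0],[0,0,0],45],[[0,0,0],[0,0,0],15],[[0,0,0],[0,0,0],15],[[0,0,0],[0,0,0],15],[[0,0,0],[0,0,0],15],[[0,0,-6],[0,0,0],15],[[0,0,-6],[0,0,0],15],[[0,0,-6],[0,0,0],15],[[0,0,0],[0,0,0],15],[[0,0,0],[0,0,0],15]]}}

```text
time_s: 11.6
position: [0.6194, 0.0705, 0.2441]
eef_rot: [-0.0, 0.732, 0.681, -0.0]
force: [0.3, -0.6, -5.3]
opening: 0.237
grasp_force: 58.8
```

```bash
python3 -c "
from h import *
s=telemetry.observe();print(s['position'],s['force'],s['moment'],s['opening'])
b=viewer.snapshot('wrist')[:,:,::-1]
cv2.imwrite('pics/l2.png',b)"
```

```text
[0.6194 0.0705 0.2441] [ 0.3395 -0.6145 -5.2646] [ 0.0066 -0.0224 -0.009 ] 0.23720961242327426
```

Emit:
{"name": "play_rows", "arguments": {"moves": [[[0,0,-15],[0,0,0],15],[[0,0,-15],[0,0,0],15],[[0,0,0],[0,0,0],15],[[0,0,0],[0,0,0],15]]}}

```text
time_s: 12.15
position: [0.6197, 0.0706, 0.2746]
eef_rot: [0.0, 0.732, 0.681, 0.0]
force: [-0.5, 0.1, -4.2]
opening: 0.237
grasp_force: 59.0
```

```bash
python3 - <<'E'
from h import *
Ms=[];Fs=[]
for i in range(5):
    s=telemetry.observe();Ms.append(s['moment']);Fs.append(s['force']);im=viewer.snapshot('wrist')
print(s['time_s'],s['position'],np.mean(Ms,0),np.std(Ms,0),np.mean(Fs,0),np.std(Fs,0))
p,T=camT("wrist",s)
b=im[:,:,::-1].copy()
cv2.imwrite('pics/l3.png',cv2.resize(b,(800,600),interpolation=cv2.INTER_CUBIC))
hsv=cv2.cvtColor(b,cv2.COLOR_BGR2HSV)
G=s['position']+T[:3,:3]@np.linalg.inv(p["T_tool_cam"])[:3,:3]@np.array([0,0,.155])
u=R.from_quat(s['eef_rot'],scalar_first=True).as_matrix()
for sl in (-6,0,6):
  a=np.radians(sl);d=u[:,0]*np.cos(a)-u[:,2]*np.sin(a)
  print(sl,[tuple(np.round(np.r_[proj(p,T,[G+d*t])[0],  proj(p,T,[G+d*t+u[:,1]*.011])[0][0]-proj(p,T,[G+d*t-u[:,1]*.011])[0][0]],1)) for t in (0,.03,.06,.1,.11)])
E
```

```text
12.35 [0.6193 0.0706 0.2735] [ 0.0338  0.0197 -0.0015] [0.0387 0.032  0.0191] [-0.1052 -0.474  -5.0303] [0.445  0.6841 0.7125]
-6 [(np.float64(258.7), np.float64(281.3), np.float64(51.8)), (np.float64(258.8), np.float64(213.1), np.float64(54.1)), (np.float64(258.9), np.float64(138.4), np.float64(56.6)), (np.float64(259.1), np.float64(27.1), np.float64(60.5)), (np.float64(259.2), np.float64(-3.2), np.float64(61.6))]
0 [(np.float64(258.7), np.float64(281.3), np.float64(51.8)), (np.float64(258.9), np.float64(215.6), np.float64(55.3)), (np.float64(259.1), np.float64(140.1), np.float64(59.4)), (np.float64(259.4), np.float64(20.1), np.float64(66.0)), (np.float64(259.5), np.float64(-14.2), np.float64(67.9))]
6 [(np.float64(258.7), np.float64(281.3), np.float64(51.8)), (np.float64(259.0), np.float64(218.9), np.float64(56.6)), (np.float64(259.3), np.float64(143.9), np.float64(62.4)), (np.float64(259.8), np.float64(15.7), np.float64(72.4)), (np.float64(259.9), np.float64(-23.0), np.float64(75.4))]
```

View pics/l3.png

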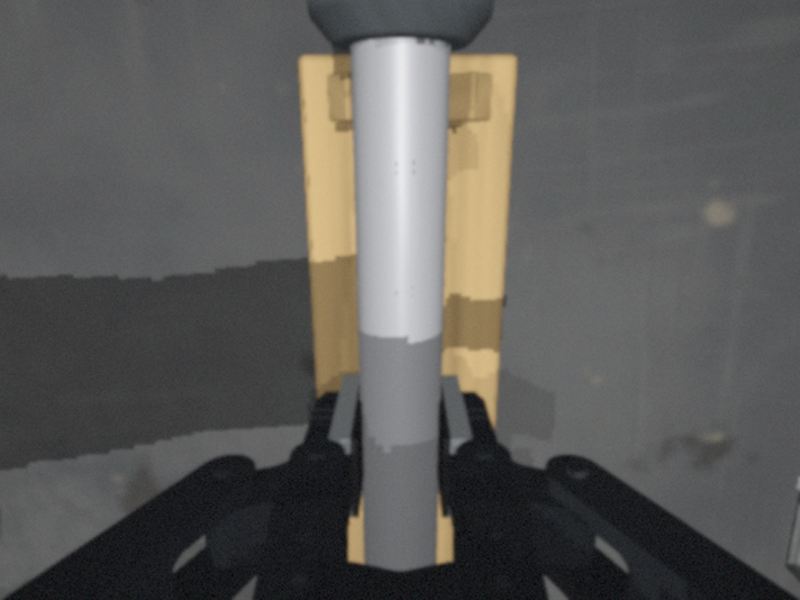

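Emit:
{"name": "play_rows", "arguments": {"moves": [[[0,0,-20],[0,0,0],15],[[0,0,-35],[0,0,0],15],[[0,0,-35],[0,0,0],15],[[0,0,-35],[0,0,0],15],[[0,0,-35],[0,0,0],15],[[0,0,-30],[0,0,0],15],[[0,0,-15],[0,0,0],15]]}}

```text
time_s: 13.28
position: [0.6199, 0.0706, 0.481]
eef_rot: [0.001, 0.732, 0.681, 0.001]
force: [0.5, 0.0, -6.1]
opening: 0.236
grasp_force: 59.2
```

Emit:
{"name": "play_rows", "arguments": {"moves": [[[-15,-11,0],[0,0,0],15],[[-27,-20,0],[0,0,0],15],[[-33,-24.3,0],[0,0,0],15],[[-33,-24.3,0],[0,0,0],15],[[-33,-24.3,0],[0,0,0],15],[[-33,-24.3,0],[0,0,0],15],[[-33,-24.3,0],[0,0,0],15],[[-33,-24.3,0],[0,0,0],15],[[-33,-24.3,0],[0,0,0],15],[[-33,-24.3,0],[0,0,0],15],[[-33,-24.3,0],[0,0,0],15],[[-33,-24.3,0],[0,0,0],15],[[-33,-24.3,0],[0,0,0],15],[[-20,-14.7,0],[0,0,0],15],[[-12,-8.6,0],[0,0,0],15],[[0,0,0],[0,0,-5],15],[[0,0,0],[0,0,-5.9],15],[[0,0,0],[0,0,-5],15],[[0,0,0],[0,0,0],15]]}}

```text
time_s: 15.65
position: [0.2671, -0.3414, 0.4783]
eef_rot: [-0.001, 0.631, 0.776, 0.0]
force: [-0.1, 0.6, -5.6]
opening: 0.235
grasp_force: 59.4
```

```bash
python3 - <<'E'
from h import *
s=telemetry.observe();im=viewer.snapshot('wrist')
print(s['time_s'],s['position'],s['eef_rot'],s['joint_positions'],s['force'],s['moment'],s['opening'])
b=im[:,:,::-1].copy()
cv2.imwrite('pics/l4.png',cv2.resize(b,(800,600),interpolation=cv2.INTER_CUBIC))
E
```

```text
15.65 [ 0.2671 -0.3414  0.4783] [-0.0009  0.6312  0.7757  0.0004] [-1.0563 -0.1006 -0.2875  1.3859  0.0001  0.3098] [-0.1349  0.5622 -5.6392] [ 0.0011 -0.036  -0.0264] 0.23453144598372624
```

View pics/l4.png

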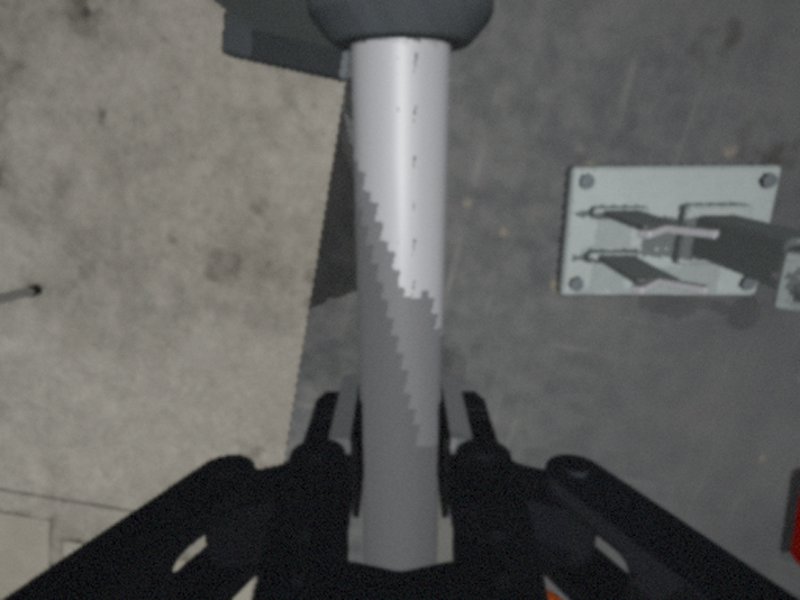

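Emit:
{"name": "play_rows", "arguments": {"moves": [[[0,0,0],[-5,0,0],15],[[0,0,0],[-8,0,0],15],[[0,0,0],[-8,0,0],15],[[0,0,0],[-8,0,0],15],[[0,0,0],[-7,0,0],15],[[0,0,0],[-4,0,0],15],[[0,-10,12],[0,0,0],15],[[0,-20,24],[0,0,0],15],[[0,-24,28],[0,0,0],15],[[0,-24,28],[0,0,0],15],[[0,-14,16],[0,0,0],15],[[0,-6,8],[0,0,0],15],[[0,0,0],[0,0,0],15],[[0,0,0],[0,0,0],15]]}}

```text
time_s: 17.45
position: [0.2671, -0.3427, 0.3283]
eef_rot: [0.216, 0.593, 0.729, 0.265]
force: [-0.3, 0.4, -4.3]
opening: 0.234
grasp_force: 59.6
```

```bash
python3 - <<'E'
from h import *
s=telemetry.observe();im=viewer.snapshot('wrist')
print(s['time_s'],s['position'],s['eef_rot'],s['joint_positions'],s['force'],s['moment'])
p,T=camT("wrist",s);u=R.from_quat(s['eef_rot'],scalar_first=True).as_matrix();print(u)
a=np.arctan2(.034,.163);xs=np.array([np.cos(a),np.sin(a),0]);ys=np.array([-xs[1],xs[0],0]);F=np.array([.440,-.3055,.115]);z=np.array([0,0,1])
G=s['position']+.155*u[:,2]
print("to fork, tool axes mm",1000*u.T@(F-G),"stand axes",[(F-G)@v*1000 for v in(xs,ys,z)])
b=cv2.resize(im[:,:,::-1],(800,600),interpolation=cv2.INTER_CUBIC)
pts=[F-[0,0,.101]+x*xs+y*ys for x,y in[(-.04,-.055),(-.04,.055),(.13,.055),(.13,-.055)]]+[F+x*xs+y*ys for x in(-.021,.021) for y in(-.021,.021)]
for w in proj(p,T,pts): cv2.drawMarker(b,tuple(int(v*1.5625) for v in w),(0,0,255),0,10,1)
cv2.imwrite('pics/l5.png',b)
E
```

```text
17.45 [ 0.2671 -0.3427  0.3283] [0.2165 0.5926 0.7293 0.2648] [-1.2357 -0.0497 -0.631   0.8794  0.6908  0.1687] [-0.2977  0.3634 -4.2507] [-0.2558  1.2086 -0.0441]
[[-0.2039  0.7497  0.6296]
 [ 0.979   0.1575  0.1296]
 [-0.002   0.6428 -0.7661]]
to fork, tool axes mm [  1.5977  -1.6581 122.0788] stand axes [np.float64(77.19937414027889), np.float64(1.39109799718359), np.float64(-94.58784072846959)]
```

View pics/l5.png

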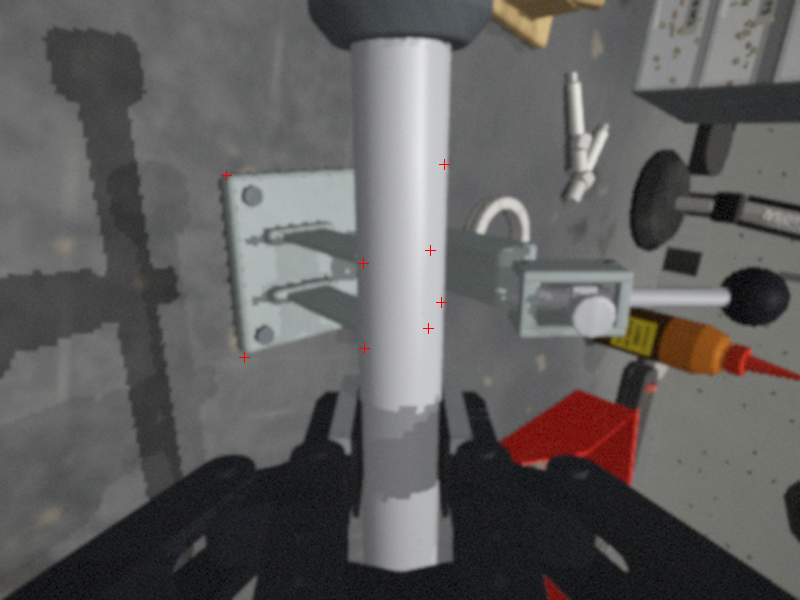

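Emit:
{"name": "play_rows", "arguments": {"moves": [[[1,-0.7,12],[0,0,0],15],[[1,-1,24],[0,0,0],15],[[0,0,24],[0,0,0],15],[[0,0,20],[0,0,0],15],[[0,0,14],[0,0,0],15],[[0,0,10],[0,0,0],15],[[0,0,4],[0,0,0],15],[[0,0,0],[0,0,0],15],[[0,0,0],[0,0,0],15]]}}

```text
time_s: 18.62
position: [0.3334, -0.3267, 0.2443]
eef_rot: [0.217, 0.592, 0.729, 0.266]
force: [2.9, 0.3, -4.6]
opening: 0.238
grasp_force: 59.6
```

Emit:
{"name": "play_rows", "arguments": {"moves": [[[0,0,2.5],[0,0,0],15],[[0,0,2.5],[0,0,0],15],[[0,0,0],[0,0,0],15]]}}

```text
time_s: 19.0
position: [0.337, -0.3263, 0.2405]
eef_rot: [0.217, 0.592, 0.729, 0.266]
force: [4.8, -0.6, -0.9]
opening: 0.231
grasp_force: 59.7
```

```bash
cat > fk.py <<'E'
from h import *
s=telemetry.observe()
u=R.from_quat(s['eef_rot'],scalar_first=True).as_matrix()
a=np.arctan2(.034,.163);xs=np.array([np.cos(a),np.sin(a),0]);ys=np.array([-xs[1],xs[0],0]);F=np.array([.440,-.3055,.115])
G=s['position']+.155*u[:,2]
print(s['time_s'],"tool to fork mm",1000*u.T@(F-G),"stand axes",[round((F-G)@v*1000,1) for v in(xs,ys,[0,0,1])],"F in stand",[round(s['force']@v,1) for v in(xs,ys,[0,0,1])],s['opening'])
E
python3 fk.py
```

```text
19.0 tool to fork mm [-0.3691 -0.536   8.7015] stand axes [np.float64(5.2), np.float64(-0.4), np.float64(-7.0)] F in stand [np.float64(4.6), np.float64(-1.6), np.float64(-0.9)] 0.23124413922390796
```

Emit:
{"name": "play_rows", "arguments": {"moves": [[[0,1.5,2],[0,0,0],15],[[0,0.5,2],[0,0,0],15],[[0,0.2,2],[0,0,0],15],[[0,0,0],[0,0,0],15],[[0,0,0],[0,0,0],15]]}}

```text
time_s: 19.62
position: [0.3416, -0.3243, 0.2362]
eef_rot: [0.215, 0.593, 0.729, 0.265]
force: [3.8, -0.4, -4.2]
opening: 0.239
grasp_force: 59.6
```

```bash
python3 fk.py
```

```text
19.625 tool to fork mm [-1.779  -1.1324  2.1668] stand axes [np.float64(0.5), np.float64(-1.8), np.float64(-2.4)] F in stand [np.float64(3.7), np.float64(-1.2), np.float64(-4.2)] 0.23943025559430828
```

Emit:
{"name": "play_rows", "arguments": {"moves": [[[-0.8,0.6,1.5],[0,0,0],15],[[0,0,1],[0,0,0],15],[[0,0,0],[0,0,0],15],[[0,0,0],[0,0,0],15]]}}

```text
time_s: 20.12
position: [0.3429, -0.3245, 0.2353]
eef_rot: [0.215, 0.594, 0.729, 0.265]
force: [-12.9, 3.2, 9.4]
opening: 0.231
grasp_force: 61.8
```

```bash
python3 fk.py
```

```text
20.125 tool to fork mm [-1.3367 -1.3544  0.7608] stand axes [np.float64(-0.6), np.float64(-1.3), np.float64(-1.5)] F in stand [np.float64(-11.9), np.float64(5.7), np.float64(9.4)] 0.23060122546539377
```

Emit:
{"name": "play_rows", "arguments": {"moves": [[[0,-0.3,-0.8],[0,0,0],15],[[0,0,0],[0,0,0],15],[[0,0,0],[0,0,0],24],[[0,0,0],[0,0,0],28],[[0,0,0],[0,0,0],34],[[0,0,0],[0,0,0],40],[[0,0,0],[0,0,0],45],[[0,0,0],[0,0,0],45]]}}

```text
time_s: 21.12
position: [0.3432, -0.325, 0.2354]
eef_rot: [0.216, 0.593, 0.729, 0.265]
force: [-0.2, -1.2, -0.2]
opening: 0.523
grasp_force: 0.0
```

```bash
python3 fk.py; python3 - <<'E'
from h import *
im=viewer.snapshot('wrist')
cv2.imwrite('pics/l6.png',cv2.resize(im[:,:,::-1],(800,600),interpolation=cv2.INTER_CUBIC))
E
```

```text
21.125 tool to fork mm [-0.6021 -1.7334  0.7245] stand axes [np.float64(-0.9), np.float64(-0.6), np.float64(-1.7)] F in stand [np.float64(-0.4), np.float64(-1.2), np.float64(-0.2)] 0.522810126508149
```

View pics/l6.png

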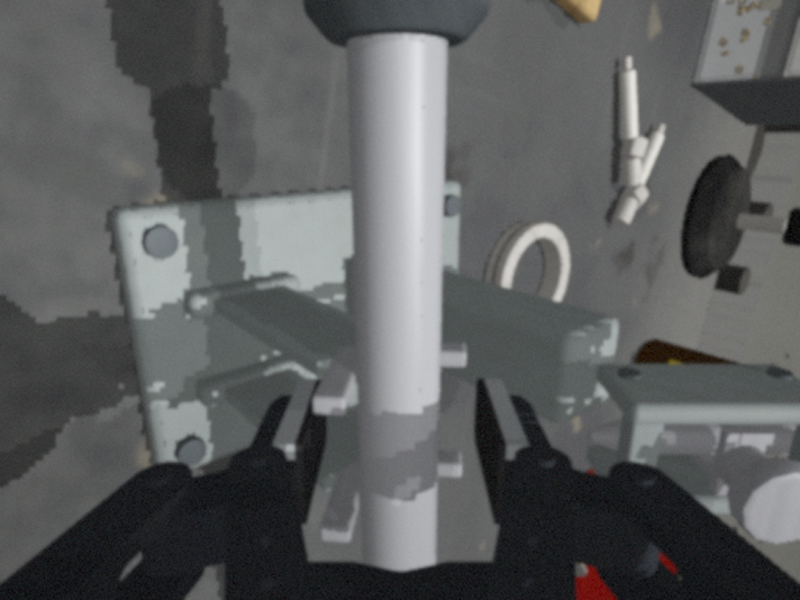

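Emit:
{"name": "play_rows", "arguments": {"moves": [[[0,0,-5],[0,0,0],45],[[0,0,-15],[0,0,0],45],[[0,0,-30],[0,0,0],45],[[0,0,-30],[0,0,0],45],[[0,0,-30],[0,0,0],30],[[0,20,0],[0,0,0],0],[[0,30,0],[0,0,0],0],[[0,25,0],[0,0,0],0],[[0,10,0],[0,0,0],0],[[0,0,0],[0,0,0],0],[[0,0,0],[0,0,0],0]]}}

```text
time_s: 22.55
position: [0.3371, -0.3259, 0.3734]
eef_rot: [0.215, 0.593, 0.729, 0.265]
force: [0.5, 0.5, -0.1]
opening: 0.001
grasp_force: 0.0
```

```bash
python3 fk.py; python3 - <<'E'
from h import *
s=telemetry.observe();im=viewer.snapshot('wrist')
p,T=camT("wrist",s);u=R.from_quat(s['eef_rot'],scalar_first=True).as_matrix()
a=np.arctan2(.034,.163);xs=np.array([np.cos(a),np.sin(a),0]);ys=np.array([-xs[1],xs[0],0]);F=np.array([.440,-.3055,.115]);z=np.array([0,0,1])
B=F+.086*(.766*xs+.643*z)+.03*(.766*z-.643*xs)
print("button rel. tip, tool mm",1000*u.T@(B-s['position']-.173*u[:,2]))
b=cv2.resize(im[:,:,::-1],(800,600),interpolation=cv2.INTER_CUBIC)
for w in proj(p,T,[B,F,s['position']+.173*u[:,2]]): cv2.drawMarker(b,tuple(int(v*1.5625) for v in w),(0,0,255),0,10,1)
cv2.imwrite('pics/l7.png',b)
E
```

```text
22.55 tool to fork mm [ -1.3672 -85.4944 110.4557] stand axes [np.float64(5.4), np.float64(-1.1), np.float64(-139.6)] F in stand [np.float64(0.6), np.float64(0.3), np.float64(-0.1)] 0.0008227776141532631
button rel. tip, tool mm [-1.1956  0.4797 62.3538]
```

View pics/l7.png

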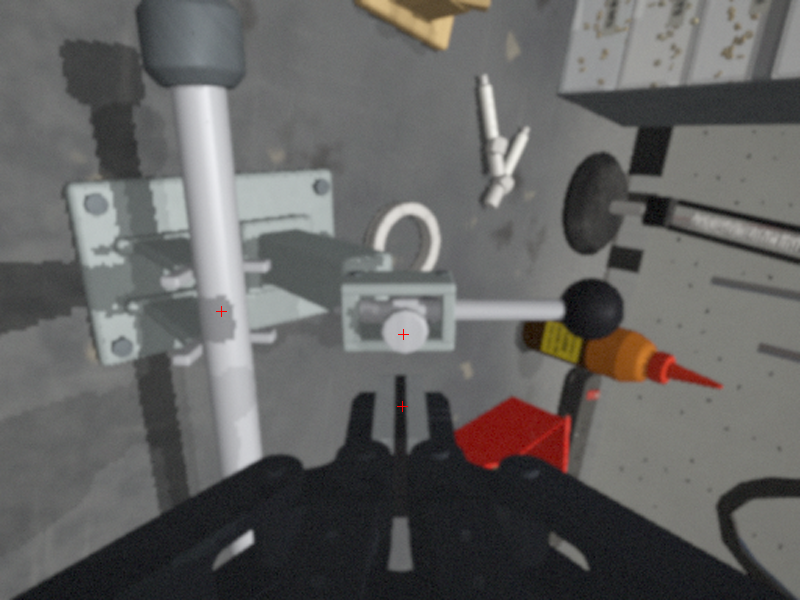

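Emit:
{"name": "play_rows", "arguments": {"moves": [[[-1,0,20],[0,0,0],0],[[0,0,20],[0,0,0],0],[[0,0,13],[0,0,0],0],[[0,0,5],[0,0,0],0],[[0,0,4],[0,0,0],0],[[0,0,4],[0,0,0],0],[[0,0,2],[0,0,0],0],[[0,0,1],[0,0,0],0],[[0,0,0],[0,0,0],0]]}}

```text
time_s: 23.72
position: [0.3813, -0.3183, 0.3218]
eef_rot: [0.216, 0.593, 0.729, 0.265]
force: [-2.2, -0.6, 2.5]
opening: 0.002
grasp_force: 1.8
```

```bash
python3 fk.py
```

```text
23.725 tool to fork mm [  0.6949 -86.871   42.0075] stand axes [np.float64(-39.5), np.float64(0.7), np.float64(-88.0)] F in stand [np.float64(-2.3), np.float64(-0.1), np.float64(2.5)] 0.002429231712533373
```

Emit:
{"name": "play_rows", "arguments": {"moves": [[[0,0,2],[0,0,0],0],[[0,0,1.5],[0,0,0],0],[[0,0,0],[0,0,0],0]]}}

```text
time_s: 24.1
position: [0.3836, -0.3178, 0.3189]
eef_rot: [0.216, 0.593, 0.729, 0.265]
force: [-3.3, -0.3, 2.5]
opening: 0.004
grasp_force: 2.2
```

```bash
python3 fk.py; python3 - <<'E'
from h import *
im=viewer.snapshot('wrist')
cv2.imwrite('pics/l8.png',im[:,:,::-1])
g=cv2.cvtColor(im,cv2.COLOR_RGB2GRAY)
n,l,s,c=cv2.connectedComponentsWithStats((im.max(2)<45).astype(np.uint8))
print([(s[i],c[i]) for i in range(1,n) if s[i,4]>200])
E
```

```text
24.1 tool to fork mm [  0.6961 -86.9249  38.2991] stand axes [np.float64(-42.0), np.float64(0.7), np.float64(-85.2)] F in stand [np.float64(-3.3), np.float64(0.4), np.float64(2.5)] 0.004353889818567
[(array([418,  79,  26,  34, 637], dtype=int32), array([431.1852,  96.0251])), (array([373,  99,  35,  71, 862], dtype=int32), array([385.0116, 128.3944])), (array([419, 126,  32,  26, 411], dtype=int32), array([438.0292, 137.9951])), (array([404, 163,  24,  16, 271], dtype=int32), array([415.0369, 170.2804])), (array([ 318,  209,   81,   79, 2720], dtype=int32), array([351.6673, 240.2702])), (array([    9,   241,   503,   143, 31197], dtype=int32), array([259.8502, 342.1791]))]
```

```bash
cat > kn.py <<'E'
from h import *
s=telemetry.observe();im=viewer.snapshot('wrist')
p,T=camT("wrist",s)
a=np.arctan2(.034,.163);xs=np.array([np.cos(a),np.sin(a),0]);F=np.array([.440,-.3055,.115]);L=.766*xs+.643*np.array([0,0,1])
for n,d in(("home",.133),("cocked",.175)):
    u,v=proj(p,T,[F+d*L])[0];k=im[int(v)-4:int(v)+5,int(u)-4:int(u)+5];print(n,(u,v),k.mean((0,1)))
E
python3 kn.py
```

```text
home (np.float64(343.68773007178487), np.float64(239.766860368706)) [34.037  34.3086 37.2099]
cocked (np.float64(422.2439844140343), np.float64(239.7846253873954)) [140.5679  79.3086  25.4321]
```

Emit:
{"name": "play_rows", "arguments": {"moves": [[[0,0,-10],[0,0,0],0],[[0,0,-30],[0,0,0],0],[[0,0,-32],[0,0,0],0],[[0,0,0],[0,0,0],0],[[0,0,0],[0,0,0],0]]}}

```text
time_s: 24.82
position: [0.3381, -0.3268, 0.3733]
eef_rot: [0.215, 0.593, 0.729, 0.266]
force: [1.2, -0.1, -0.5]
opening: -0.002
grasp_force: 0.0
```

```bash
python3 fk.py; python3 kn.py; python3 - <<'E'
from h import *
s=telemetry.observe();a=cv2.cvtColor(viewer.snapshot('wrist'),cv2.COLOR_RGB2GRAY)
b=cv2.resize(cv2.imread('pics/l7.png',0),(512,384),interpolation=cv2.INTER_AREA)
print("shift tube patch / stand patch")
for y,x,h,w in((20,85,60,75),(60,90,90,70),(110,40,120,50)):
    r=cv2.matchTemplate(a,b[y:y+h,x:x+w],cv2.TM_CCOEFF_NORMED);_,m,_,q=cv2.minMaxLoc(r);print(q[0]-x,q[1]-y,round(m,3))
p,T=camT("wrist",s)
n,l,st,c=cv2.connectedComponentsWithStats((viewer.snapshot('wrist').max(2)<45).astype(np.uint8))
print([(st[i],c[i]) for i in range(1,n) if st[i,4]>600])
E
```

```text
24.825 tool to fork mm [ -0.1293 -86.2677 109.8048] stand axes [np.float64(4.5), np.float64(-0.0), np.float64(-139.6)] F in stand [np.float64(1.2), np.float64(-0.4), np.float64(-0.5)] -0.0023614503444668164
home (np.float64(320.3359232725362), np.float64(198.0308015756476)) [36.9259 37.4074 39.9136]
cocked (np.float64(377.1800270733978), np.float64(197.97634602805698)) [133.6049 131.7531 124.5556]
shift tube patch / stand patch
-2 -2 0.995
-1 -1 0.996
-1 0 0.983
[(array([ 303,  179,   79,   45, 1243], dtype=int32), array([327.1062, 200.3604])), (array([    9,   241,   503,   143, 31383], dtype=int32), array([263.2273, 341.716 ]))]
```

```bash
python3 -c "
from workcell import order
print(order.close_job())"
```

```text
the job is handed in; nothing more can be done
None
```

The job is handed in at about 25 s of the 72 s limit. The punch was cocked, the lever was laid level in the fork gripped at its balance point (about +40 mm towards the boss), the punch was fired, and the lever was left lying there with the arm clear. The last wrist images showed the knob back home and the lever unmoved by the strike, but `close_job` returned no verdict.

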